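Tag the softest shock mount

TASK

Three shock mounts on the test bed look alike, but their springs differ: starting with the pad next to the grey junction box and working along the row, gently press each pad down at least 5 mm with the fingertips and let it spring back, to feel which is the softest. Then push the tag in front of the softest pad fully down and leave the other two tags up. Only touch and press: do not grip or pull up anything, and leave the loose things lying about where they are.

Things in the scene. Friction and masses are not known exactly. Their poses are not given: they have to be found in the camera images.
- bed: Fixed flat steel bed plate, 230 x 520 x 15 mm, lying on the bench; origin at the centre of its underside, z up, y along its length (along the row of mounts). The mounts stand in one row along y with 110 mm between neighbours.
- box_center (a point): Centre of the grey junction box (100 x 60 x 65 mm tall, fixed) that stands at one end of the bed, in line with the pads. It may be at either end; a flat dark clamp bar lies at the other end. The nearest pad is about 105 mm from this point, the others about 215 and 325 mm.
- mount_1: The mount at the robot's left of the row, one of three fixed on the bed that look alike: foot plate 135 x 70 x 6 mm, spring cup 52 mm across and 26 mm high under the pad, black tag guide block 26 x 44 x 20 mm. Origin on the pad's axis, under the foot plate (15 mm above the bench); z up; the tag is 75 mm from the pad's axis towards -x (the robot's side). Which mount has which spring changes each run.
- pad_1_top (a point): Centre of the top face of this mount's spring pad: a horizontal rubber-topped steel disc 44 mm in diameter on a visible coil spring, top 67 mm above the bench when at rest. The point moves with the pad.
- pad_1 (a joint): Depth of this pad in m: 0 to 0.001 at rest (it sinks a little by its own 40 g), grows as it is pressed straight down, stop at 0.012; springs back when let go. It can be pulled up 0.006, which is not wanted. The force grows in proportion to depth, almost no preload; one pad takes roughly 0.4, one 0.9 and one 1.8 N per mm; which is which changes each run.
- tag_1_top (a point): Centre of the top of this mount's tag: an upright aluminium plate 28 mm wide with a flanged top 30 mm (along y) x 14 mm (along x) x 5 mm thick, sticking up out of the black guide block, top about 61 mm above the bench when up and 45 mm when fully down. The point moves with the tag.
- tag_1 (a joint): How far this tag is pushed down, in m: 0 to 0.003 at the start (up), 0.016 is fully down on its stop. It slides with about 2.5 N of friction and stays where it is left (it could be pulled up 0.008, which is not wanted).
- mount_2: The mount in the middle of the row, one of three fixed on the bed that look alike: foot plate 135 x 70 x 6 mm, spring cup 52 mm across and 26 mm high under the pad, black tag guide block 26 x 44 x 20 mm. Origin on the pad's axis, under the foot plate (15 mm above the bench); z up; the tag is 75 mm from the pad's axis towards -x (the robot's side). Which mount has which spring changes each run.
- pad_2_top (a point): Centre of the top face of this mount's spring pad: a horizontal rubber-topped steel disc 44 mm in diameter on a visible coil spring, top 67 mm above the bench when at rest. The point moves with the pad.
- pad_2 (a joint): Depth of this pad in m: 0 to 0.001 at rest (it sinks a little by its own 40 g), grows as it is pressed straight down, stop at 0.012; springs back when let go. It can be pulled up 0.006, which is not wanted. The force grows in proportion to depth, almost no preload; one pad takes roughly 0.4, one 0.9 and one 1.8 N per mm; which is which changes each run.
- tag_2_top (a point): Centre of the top of this mount's tag: an upright aluminium plate 28 mm wide with a flanged top 30 mm (along y) x 14 mm (along x) x 5 mm thick, sticking up out of the black guide block, top about 61 mm above the bench when up and 45 mm when fully down. The point moves with the tag.
- tag_2 (a joint): How far this tag is pushed down, in m: 0 to 0.003 at the start (up), 0.016 is fully down on its stop. It slides with about 2.5 N of friction and stays where it is left (it could be pulled up 0.008, which is not wanted).
- mount_3: The mount at the robot's right of the row, one of three fixed on the bed that look alike: foot plate 135 x 70 x 6 mm, spring cup 52 mm across and 26 mm high under the pad, black tag guide block 26 x 44 x 20 mm. Origin on the pad's axis, under the foot plate (15 mm above the bench); z up; the tag is 75 mm from the pad's axis towards -x (the robot's side). Which mount has which spring changes each run.
- pad_3_top (a point): Centre of the top face of this mount's spring pad: a horizontal rubber-topped steel disc 44 mm in diameter on a visible coil spring, top 67 mm above the bench when at rest. The point moves with the pad.
- pad_3 (a joint): Depth of this pad in m: 0 to 0.001 at rest (it sinks a little by its own 40 g), grows as it is pressed straight down, stop at 0.012; springs back when let go. It can be pulled up 0.006, which is not wanted. The force grows in proportion to depth, almost no preload; one pad takes roughly 0.4, one 0.9 and one 1.8 N per mm; which is which changes each run.
- tag_3_top (a point): Centre of the top of this mount's tag: an upright aluminium plate 28 mm wide with a flanged top 30 mm (along y) x 14 mm (along x) x 5 mm thick, sticking up out of the black guide block, top about 61 mm above the bench when up and 45 mm when fully down. The point moves with the tag.
- tag_3 (a joint): How far this tag is pushed down, in m: 0 to 0.003 at the start (up), 0.016 is fully down on its stop. It slides with about 2.5 N of friction and stays where it is left (it could be pulled up 0.008, which is not wanted).
- bushing_center (a point): Centre of a loose brass bushing, 26 mm across and 22 mm high, standing on the bed behind the mounts. Bystander.
- specimen_center (a point): Centre of a loose necked steel test specimen, 22 mm across and 50 mm high, standing on the bed behind the mounts. Bystander.
- screwdriver_grip (a point): Middle of the handle of a loose screwdriver, 180 mm long, orange handle, lying on the bench on the robot's side of the bed. Bystander.
- mouse_center (a point): Middle of a loose black computer mouse, 100 x 58 x 30 mm, on the bench on the robot's side of the bed. Bystander.

How it is judged:
On the way, in this order (a step that is already met when the one before it is completed fails the run):
1. the pad next to the junction box is pressed down by more than 4 mm, the other two being up (((horizontal distance between pad_1_top and box_center between 0 and 0.16 m and value of joint pad_1 above 0.004 m and value of joint each of pad_2, pad_3 below 0.002 m) or (horizontal distance between pad_2_top and box_center between 0 and 0.16 m and value of joint pad_2 above 0.004 m and value of joint each of pad_1, pad_3 below 0.002 m) or (horizontal distance between pad_3_top and box_center between 0 and 0.16 m and value of joint pad_3 above 0.004 m and value of joint each of pad_1, pad_2 below 0.002 m))), for 0.1 s.
2. the middle pad is pressed down by more than 4 mm, the other two being up (((horizontal distance between pad_1_top and box_center between 0.16 and 0.27 m and value of joint pad_1 above 0.004 m and value of joint each of pad_2, pad_3 below 0.002 m) or (horizontal distance between pad_2_top and box_center between 0.16 and 0.27 m and value of joint pad_2 above 0.004 m and value of joint each of pad_1, pad_3 below 0.002 m) or (horizontal distance between pad_3_top and box_center between 0.16 and 0.27 m and value of joint pad_3 above 0.004 m and value of joint each of pad_1, pad_2 below 0.002 m))), for 0.1 s.
3. the far pad is pressed down by more than 4 mm, the other two being up (((horizontal distance between pad_1_top and box_center between 0.27 and 9 m and value of joint pad_1 above 0.004 m and value of joint each of pad_2, pad_3 below 0.002 m) or (horizontal distance between pad_2_top and box_center between 0.27 and 9 m and value of joint pad_2 above 0.004 m and value of joint each of pad_1, pad_3 below 0.002 m) or (horizontal distance between pad_3_top and box_center between 0.27 and 9 m and value of joint pad_3 above 0.004 m and value of joint each of pad_1, pad_2 below 0.002 m))), for 0.1 s.
4. the softest mount's tag is down (more than 13.5 mm of its 16), the other tags up, all pads up (at rest the softest pad sinks 1 mm by its own weight, the others less than 0.5 mm) (((value of joint tag_1 above 0.0135 m and value of joint pad_1 above 0.0007 m and value of joint each of tag_2, tag_3 below 0.006 m and value of joint each of pad_2, pad_3 below 0.0007 m) or (value of joint tag_2 above 0.0135 m and value of joint pad_2 above 0.0007 m and value of joint each of tag_1, tag_3 below 0.006 m and value of joint each of pad_1, pad_3 below 0.0007 m) or (value of joint tag_3 above 0.0135 m and value of joint pad_3 above 0.0007 m and value of joint each of tag_1, tag_2 below 0.006 m and value of joint each of pad_1, pad_2 below 0.0007 m)) and value of joint each of pad_1, pad_2, pad_3 below 0.002 m), for 0.2 s.
At the end, for the whole second after the job is handed in: The softest mount's tag is down (more than 13.5 mm of its 16 mm), the other two tags are up (less than 6 mm down), all three pads have sprung back (within 2 mm of rest), and the four loose things are within 15 mm of where they were (all of step 4 and value of joint each of pad_1, pad_2, pad_3, tag_1, tag_2, tag_3 above -0.003 m and distance of each of bushing_center, specimen_center, screwdriver_grip, mouse_center from where it was at the start of the episode below 0.015 m); the robot touches nothing.
It fails at once if a tag other than the softest mount's is pushed down ((value of joint tag_1 above 0.007 m and value of joint pad_1 between -0.001 and 0.0007 m) or (value of joint tag_2 above 0.007 m and value of joint pad_2 between -0.001 and 0.0007 m) or (value of joint tag_3 above 0.007 m and value of joint pad_3 between -0.001 and 0.0007 m)).
It fails at once if a pad or tag is pulled up instead of pressed (value of joint any of pad_1, pad_2, pad_3, tag_1, tag_2, tag_3 below -0.003 m).
It fails at once if the fingers press a mount with more than 45 N (contact force between any of mount_1, mount_2, mount_3 and the fingers above 45 N).
It fails at once if a loose bystander (bushing, specimen, screwdriver, mouse) is moved more than 15 mm or lifted (distance of any of bushing_center, specimen_center, screwdriver_grip, mouse_center from where it was at the start of the episode above 0.015 m).
It also fails if it takes over 51 s, if anything falls off the work surface, if the arm or the gripper's body presses on something with over 40 N, if the wrist force passes 120 N, or if a joint passes its speed limit or range.

ROBOT

A 6-joint arm with a two-finger parallel gripper is mounted at the origin on the work surface. World frame = base frame: x ahead of the robot, y to its left, z up, the work surface at z = 0. Lengths are in m, angles in rad, forces in N, time in s.
With the tool pointing down it reaches from about 0.325 to 0.925 m from the base axis. Payload 3.1 kg.
Tool frame: the origin (TCP) lies at the very end of the fingers, on their centre line; the grasp point (between the pads) lies 19 mm behind it; z points along the fingers, y is the direction in which the jaws open and shut (so a half turn about z gives the same grasp; the last joint's range is limited). The gripper opens to 85 mm and grips with 20 to 120 N. Pads are 22 mm wide; open, the fingers measure 114 mm over their backs; the gripper's body (76 mm by 85 mm) begins 54 mm behind the grasp point. The pads swing forward as they close: fully open they stand 13 mm farther back than shut.
Start: joints at [1.056, 0.217, 1.613, -0, 1.311, -0.112], TCP at [0.245, 0.575, 0.198] pointing down, gripper open.
Joint ranges: [-2.75, 2.75], [-0.78, 2.1], [0.31, 2.55], [-1.13, 4.27], [0.13, 2.63], [-2.58, 2.58]. Speed limits (rad/s): [2.79, 2.79, 3.14, 3.14, 3.14, 3.14].

INTERFACE

Orientations are given as a rotation vector (axis times angle).
In Python, from bench import get_state, capture, finish_job gives the robot as it stands. The module is installed in compiled form; this text tells all that it offers.
- The arm moves only by the tool move_arm, never from a script. Its argument "motion" is a list that holds one entry, the list of rows, each a list of 4 numbers: the shift along the tool's x, y, z in m, then the turn about the tool's z in degrees. A call has 1 to 5 rows; each row shifts and turns the commanded pose from where the row before left it, along the tool's axes as they then stand; what a row does not reach is not made up. A row lasts 1/12 s, in which the tool goes at most 41.7 mm and 7.16 degrees, less where a joint would pass 70% of its speed; a pose out of reach is approached as far as the arm can. A call is refused whole if a number of a shift passes 0.0417 or a number of a turn 7.16, either way. A call with a gripper value outside its range is refused whole. "grip" is the gripper command: -1 is fully open, 1 is shut, values between are in proportion, set as the call begins (left out, the last holds). The fingers move at their own pace and stop on an object; the grip force is fixed at half the most. Time passes only in rows, so rows that do not move let the fingers close. It gives the time, the measured TCP pose, the force and the opening at its end, in the units of the state.
- get_state(): the state, without advancing time (a new reading comes with each control period).
- capture(name): name is "side" or "top" or "wrist"; returns a dict with "image" (400x640x3 uint8, red, green, blue), "z_map" (400x640 float32, m along the optical axis (not along the pixel's ray), 0 where there is no reading), "intrinsics" (3x3 intrinsics, pixels), "cam_to_world" (4x4, takes a point from camera to world coordinates). Camera axes: x right, y up, looking along -z (the intrinsics and any distortion apply to the point x, -y, -z); pixel columns grow to the right and rows downward; lengths in m; the calibration is good to about 2 mm. A picture is of the moment at which its call begins.
- finish_job(): hands the job in, once; it reports no verdict.
The state is a dict: "time": time; "joint_positions": joint angles; "qd": joint speeds; "joint_efforts": joint torques, N m; "position": TCP position; "eef_rot": TCP orientation; "ft_force": force on the tool from outside, world axes, zero at the start; "moment": the same for the moment, N m; "grip_width": finger opening in m.
Only numpy, scipy, OpenCV 4.12 (cv2) and the standard library are available. Lean on these libraries where they do the work, as an engineer would, in place of code of your own. Each camera call takes 0.05 s, during which the arm holds its last target. There are 200 camera calls.

## Working session

There is one attempt and no reset: what is moved stays moved. The work goes in short steps, Python scripts to look and compute and a tool call to move; the robot and the scene stay as the last step left them, time stands still between calls to the robot, and variables do not carry over. Pictures are saved under pics/ and viewed, about 8 in all and at most 12, crops included, and the job is handed in when it is done.

Besides the shell and the picture viewer there is one more tool, called after "Request:" by a JSON object that holds its "method" and its "body", one argument or row to a line. move_arm: Moves the arm, as the interface text tells. Its arguments: {"type":"object","properties":{"motion":{"type":"array","items":{"type":"array","items":{"type":"array","items":{"type":"number"}}}},"grip":{"type":"number"}},"required":["motion"]}

```bash
mkdir -p pics; cat > h.py <<'E'
import numpy as np, cv2
from bench import get_state, capture
def cloud(c):
    z=c["z_map"];K=c["intrinsics"];v,u=np.mgrid[0:z.shape[0],0:z.shape[1]]
    p=np.stack([(u-K[0,2])/K[0,0]*z,-(v-K[1,2])/K[1,1]*z,-z,np.ones_like(z)],-1)
    return (p@c["cam_to_world"].T)[...,:3]
E
python3 - <<'E'
from h import *
s=get_state();print({k:np.round(v,4) for k,v in s.items()})
for n in("top","side"):
    c=capture(n);cv2.imwrite(f"pics/{n}.png",c["image"][...,::-1]);np.savez(f"{n}.npz",**c)
    print(n,c["cam_to_world"].round(3),c["intrinsics"].round(1))
E
```

```text
{'time': np.float64(0.0), 'joint_positions': array([ 1.0558,  0.2178,  1.6149, -0.    ,  1.3113, -0.1122]), 'qd': array([ 0.0006,  0.0005, -0.0007,  0.    ,  0.001 , -0.0003]), 'joint_efforts': array([-1.00000e-04, -3.96855e+01, -3.03851e+01, -2.00000e-04,
        9.90000e-03,  0.00000e+00]), 'position': array([0.2445, 0.5742, 0.1963]), 'eef_rot': array([-0.6283, -3.0774,  0.0037]), 'ft_force': array([-0.4126, -0.0907, -0.258 ]), 'moment': array([-0.0251,  0.001 ,  0.0078]), 'grip_width': np.float64(0.0852)}
top [[ 0.026  0.992 -0.12   0.443]
 [-0.999  0.029  0.022  0.006]
 [ 0.025  0.12   0.992  0.719]
 [ 0.     0.     0.     1.   ]] [[382.1   0.  315.2]
 [  0.  382.1 192.6]
 [  0.    0.    1. ]]
side [[-0.882  0.374 -0.288  0.351]
 [-0.471 -0.679  0.563  0.387]
 [ 0.015  0.632  0.775  0.583]
 [ 0.     0.     0.     1.   ]] [[412.5   0.  321.2]
 [  0.  412.5 206.5]
 [  0.    0.    1. ]]
```

View pics/top.png

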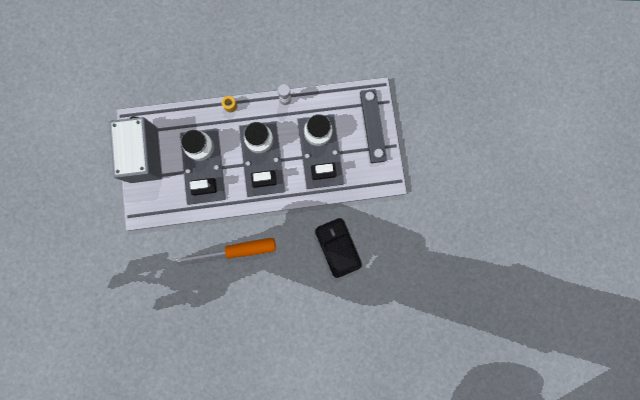

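View pics/side.png

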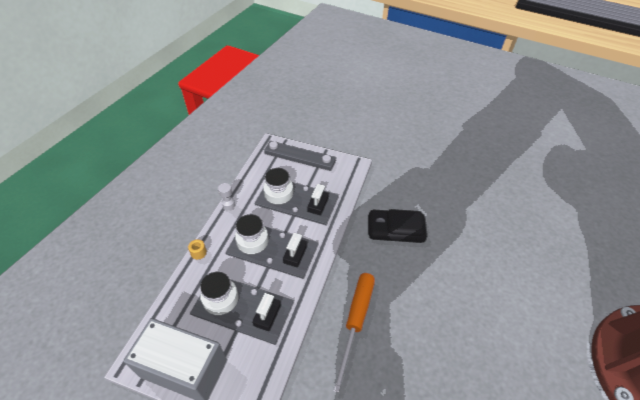

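The box is at the robot's left end (top image around 130,147). The pads sit at about (194,142), (256,134) and (318,127), the tags at (202,185), (262,178) and (323,169). The row is pressed from left to right, so pad_1 comes first. The arm isn't blocking either view.

```bash
python3 - <<'E'
from h import *
for n in("top","side"):
    c=dict(np.load(f"{n}.npz"));P=cloud(c);im=c["image"].astype(int);g=im.max(-1)
    z=P[...,2]
    for nm,m in(("dark",(z>.06)&(z<.075)&(g<70)),("tag",(z>.05)&(z<.066)&(g>170)),("box",(z>.072)&(z<.09)&(g>150))):
        k,l,st,ce=cv2.connectedComponentsWithStats(m.astype(np.uint8))
        for i in range(1,k):
            if st[i,4]>40:
                q=P[l==i];r=cv2.minAreaRect(q[:,:2].astype(np.float32)*1000)
                print(n,nm,st[i,4],ce[i].round(),np.median(q,0).round(4),"mid",((q.max(0)+q.min(0))/2).round(4),np.round(r[0],1),np.round(r[1],1),round(r[2],1))
E
```

```text
top dark 392 [318. 125.] [ 0.6418 -0.0103  0.0665] mid [ 0.6415 -0.0108  0.0664] [641.8 -10.8] [38.4 38.9] 37.7
top dark 179 [149. 148.] [0.5913 0.2796 0.0678] mid [0.5931 0.2799 0.0675] [593.2 280.1] [94.9  2.4] 8.9
top dark 406 [256. 133.] [0.6237 0.0979 0.0668] mid [0.6241 0.0979 0.0663] [623.9  97.9] [39.9 38.3] 16.3
top dark 414 [193. 141.] [0.6067 0.2062 0.0659] mid [0.6066 0.2061 0.0662] [606.7 206.1] [39.7 38.3] 3.5
top tag 89 [283.  89.] [0.706  0.0535 0.0647] mid [0.7069 0.0526 0.0602] [706.3  53.3] [18.8 20.1] 45.5
top tag 127 [324. 168.] [ 0.5676 -0.0225  0.0578] mid [ 0.5676 -0.0226  0.0579] [567.7 -22.5] [13.8 29.3] 10.2
top tag 128 [262. 176.] [0.5501 0.0855 0.0585] mid [0.55   0.0861 0.059 ] [550.3  86. ] [13.5 29.2] 8.4
top tag 132 [198. 184.] [0.5327 0.1943 0.0581] mid [0.5327 0.1944 0.058 ] [532.5 194.6] [13.6 29.7] 9.5
top box 1684 [127. 147.] [0.5895 0.311  0.0803] mid [0.5915 0.3114 0.0809] [591.1 311.8] [95.7 54.9] 9.3
side dark 297 [277. 176.] [ 0.6413 -0.0099  0.0668] mid [ 0.6422 -0.01    0.0667] [640.7 -10.2] [37.6 38.3] 33.3
side dark 407 [249. 225.] [0.62
[... 225 characters left out ...]
0647] mid [0.7057 0.0529 0.0589] [705.9  52.6] [20.3 19.5] 82.1
side tag 118 [318. 191.] [ 0.5671 -0.0211  0.0581] mid [ 0.5673 -0.022   0.0554] [567.4 -21.6] [13.8 30. ] 9.4
side tag 156 [294. 242.] [0.5498 0.0879 0.0587] mid [0.5498 0.0863 0.056 ] [550.   86.2] [13.7 30.8] 8.3
side tag 41 [248. 236.] [0.613  0.1158 0.0627] mid [0.6168 0.1108 0.058 ] [616.  113.8] [26.6  9.2] 41.3
side tag 209 [265. 304.] [0.5326 0.1961 0.0582] mid [0.5331 0.1949 0.0566] [533.1 194.7] [14.3 29.8] 8.1
side tag 41 [214. 298.] [0.595  0.2248 0.0618] mid [0.601  0.2217 0.0615] [599.8 223.9] [26.9  5.9] 25.4
side box 3621 [170. 353.] [0.5896 0.3127 0.0805] mid [0.5907 0.3113 0.0799] [591.  311.3] [98.3 56.9] 8.8
```

Request:
{"method": "move_arm", "body": {
  "motion": [
    [[-0.032,-0.013,0,0],[-0.032,-0.013,0,0],[-0.032,-0.013,0,0],[-0.032,-0.013,0,0],[-0.032,-0.013,0,0]]
  ],
  "grip": 1
}}

```text
time: 0.52
position: [0.3672, 0.451, 0.197]
eef_rot: [-0.627, -3.078, 0.001]
ft_force: [0.5, 0.4, -0.2]
grip_width: 0.0253
```

Request:
{"method": "move_arm", "body": {
  "motion": [
    [[-0.032,-0.013,0,0],[-0.032,-0.013,0,0],[-0.032,-0.013,0,0],[-0.032,-0.013,0,0],[-0.032,-0.013,0,0]]
  ]
}}

```text
time: 0.93
position: [0.489, 0.3284, 0.1971]
eef_rot: [-0.628, -3.077, 0.001]
ft_force: [0.2, -0.1, 0.3]
grip_width: -0.0002
```

Request:
{"method": "move_arm", "body": {
  "motion": [
    [[-0.032,-0.013,0,0],[-0.032,-0.013,0,0],[-0.032,-0.013,0,0],[-0.032,-0.013,0,0],[-0.03,-0.013,0,0]]
  ]
}}

```text
time: 1.35
position: [0.6091, 0.2065, 0.197]
eef_rot: [-0.629, -3.077, 0.001]
ft_force: [0.1, -0.2, 0.4]
grip_width: 0.0001
```

Request:
{"method": "move_arm", "body": {
  "motion": [
    [[0,0,0,0],[0,0,0,0],[0,0,0,0]]
  ]
}}

```text
time: 1.6
position: [0.6076, 0.2082, 0.1969]
eef_rot: [-0.629, -3.076, 0.0]
ft_force: [-0.5, 0.6, 0.4]
grip_width: 0.0003
```

Request:
{"method": "move_arm", "body": {
  "motion": [
    [[0,0,0.03,0],[0,0,0.03,0],[0,0,0.03,0],[0,0,0.02,0],[0,0,0.01,0]]
  ]
}}

```text
time: 2.02
position: [0.604, 0.209, 0.0734]
eef_rot: [-0.624, -3.072, 0.004]
ft_force: [-1.0, -0.3, -0.5]
grip_width: -0.0001
```

Request:
{"method": "move_arm", "body": {
  "motion": [
    [[0,0,0.004,0],[0,0,0.004,0],[0,0,0.002,0],[0,0,0,0],[0,0,0,0]]
  ]
}}

```text
time: 2.43
position: [0.6095, 0.2086, 0.0694]
eef_rot: [0.628, 3.076, 0.002]
ft_force: [1.0, 0.0, 1.1]
grip_width: 0.0002
```

Request:
{"method": "move_arm", "body": {
  "motion": [
    [[0,0,0.002,0],[0,0,0.002,0],[0,0,0.0,0],[0,0,0,0],[0,0,0,0]]
  ]
}}

```text
time: 2.85
position: [0.6083, 0.2082, 0.0637]
eef_rot: [-0.629, -3.078, 0.0]
ft_force: [-0.4, -0.5, -0.5]
grip_width: 0.0001
```

Request:
{"method": "move_arm", "body": {
  "motion": [
    [[0,0,0.002,0],[0,0,0.002,0],[0,0,0.0,0],[0,0,0,0],[0,0,0,0]]
  ]
}}

```text
time: 3.27
position: [0.6082, 0.2082, 0.0596]
eef_rot: [-0.628, -3.078, 0.0]
ft_force: [-0.7, 0.0, -0.9]
grip_width: 0.0001
```

Request:
{"method": "move_arm", "body": {
  "motion": [
    [[0,0,0,0],[0,0,0,0],[0,0,0.0,0],[0,0,0,0],[0,0,0,0]]
  ]
}}

```text
time: 3.68
position: [0.6083, 0.2082, 0.0598]
eef_rot: [0.628, 3.078, 0.0]
ft_force: [-0.2, -0.7, 0.1]
grip_width: -0.0003
```

```bash
python3 - <<'E'
from h import *
s=get_state();print(s["position"],s["ft_force"])
c=capture("side");cv2.imwrite("pics/p1.png",cv2.resize(c["image"][200:360,150:320,::-1],None,fx=3.5,fy=3.5))
E
```

```text
[0.60833078 0.20823654 0.05975587] [-0.20055324 -0.68472771  0.12517405]
```

View pics/p1.png

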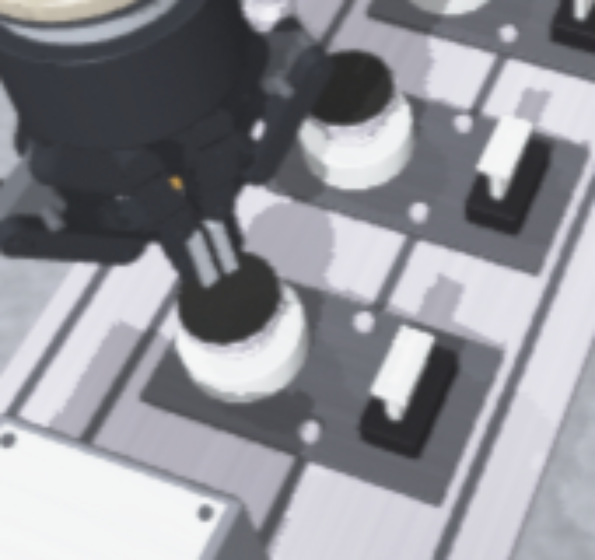

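The view shows shut fingertips at about pixel (211,281), over the pad but with no clear contact, and the force is about 0. I'll compare the tip's depth reading with the TCP.

```bash
python3 - <<'E'
from h import *
c=capture("side");P=cloud(c);K=c["intrinsics"]
q=np.linalg.inv(c["cam_to_world"])@np.r_[get_state()["position"],1];print("tcp px",K[0,0]*q[0]/-q[2]+K[0,2],K[1,1]*-q[1]/-q[2]+K[1,2])
for v in range(264,300,2): print(v,[tuple((P[v,u]*1000).round().astype(int))+(c["image"][v,u].max(),) for u in (206,210,214,218)])
E
```

```text
tcp px 214.31773954782486 286.94534989641056
264 [(np.int64(599), np.int64(214), np.int64(137), np.uint8(56)), (np.int64(597), np.int64(210), np.int64(132), np.uint8(214)), (np.int64(599), np.int64(203), np.int64(120), np.uint8(76)), (np.int64(598), np.int64(197), np.int64(114), np.uint8(165))]
266 [(np.int64(601), np.int64(213), np.int64(130), np.uint8(154)), (np.int64(598), np.int64(210), np.int64(128), np.uint8(149)), (np.int64(597), np.int64(205), np.int64(121), np.uint8(116)), (np.int64(598), np.int64(199), np.int64(111), np.uint8(109))]
268 [(np.int64(600), np.int64(216), np.int64(129), np.uint8(184)), (np.int64(598), np.int64(211), np.int64(124), np.uint8(108)), (np.int64(597), np.int64(207), np.int64(118), np.uint8(165)), (np.int64(597), np.int64(201), np.int64(109), np.uint8(61))]
270 [(np.int64(600), np.int64(216), np.int64(125), np.uint8(185)), (np.int64(599), np.int64(212), np.int64(119), np.uint8(70)), (np.int64(596), np.int64(208), np.int64(115), np.uint8(182)), (np.int64(599), np.int64(200), np.int64(102), np.uint8(76))]
272 [(np.int64(600), np.int64(217), np.int64(122
[... 2708 characters left out ...]
int64(66), np.uint8(52)), (np.int64(604), np.int64(222), np.int64(65), np.uint8(52)), (np.int64(600), np.int64(218), np.int64(63), np.uint8(52)), (np.int64(594), np.int64(217), np.int64(67), np.uint8(51))]
296 [(np.int64(607), np.int64(227), np.int64(65), np.uint8(115)), (np.int64(602), np.int64(225), np.int64(67), np.uint8(53)), (np.int64(598), np.int64(221), np.int64(65), np.uint8(53)), (np.int64(592), np.int64(219), np.int64(67), np.uint8(61))]
298 [(np.int64(609), np.int64(227), np.int64(58), np.uint8(226)), (np.int64(601), np.int64(226), np.int64(64), np.uint8(190)), (np.int64(597), np.int64(223), np.int64(63), np.uint8(129)), (np.int64(592), np.int64(221), np.int64(63), np.uint8(222))]
```

The side depth puts the visible finger ends at z≈0.098 while the TCP reads 0.060. That's a 35 mm disagreement, and the missing force agrees with it. I'll check from the wrist camera before going lower.

```bash
python3 - <<'E'
from h import *
print(get_state()["joint_positions"],get_state()["position"])
c=capture("wrist");P=cloud(c);np.savez("w.npz",**c);print(c["cam_to_world"].round(3),c["intrinsics"].round(0).tolist())
cv2.imwrite("pics/w1.png",c["image"][...,::-1])
q=np.linalg.inv(c["cam_to_world"])@np.r_[get_state()["position"],1];K=c["intrinsics"];print("tcp px",K[0,0]*q[0]/-q[2]+K[0,2],K[1,1]*-q[1]/-q[2]+K[1,2])
t=capture("top");cv2.imwrite("pics/t1.png",t["image"][60:220,110:350,::-1])
E
```

```text
[ 2.20713912e-01  3.96224827e-01  1.66288919e+00 -1.29670870e-05
  1.08244197e+00 -9.47249052e-01] [0.60830556 0.20822135 0.05972377]
[[ 0.392 -0.88  -0.27   0.539]
 [ 0.92   0.375  0.114  0.238]
 [ 0.001 -0.293  0.956  0.236]
 [ 0.     0.     0.     1.   ]] [[347.0, 0.0, 320.0], [0.0, 347.0, 201.0], [0.0, 0.0, 1.0]]
tcp px 318.1686762801812 237.56433930993387
```

View pics/w1.png

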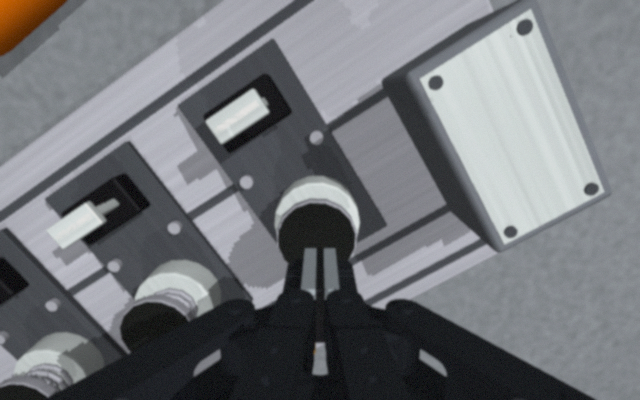

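```bash
python3 - <<'E'
from h import *
c=dict(np.load("w.npz"));P=cloud(c)
for v in range(206,300,6): print(v,[(*(P[v,u]*1000).round().astype(int).tolist(),int(c["image"][v,u].max())) for u in (290,305,311,320,331,345)])
g=c["image"][195:300,255:385,::-1];cv2.imwrite("pics/w2.png",cv2.resize(np.clip(g.astype(float)*2.5,0,255).astype(np.uint8),None,fx=5,fy=5,interpolation=2))
E
```

```text
206 [(590, 198, 41, 195), (587, 210, 65, 43), (589, 213, 65, 34), (590, 217, 67, 26), (592, 222, 65, 93), (603, 228, 41, 210)]
212 [(587, 201, 64, 110), (590, 209, 66, 29), (591, 211, 65, 27), (593, 216, 67, 30), (595, 221, 67, 32), (599, 228, 65, 159)]
218 [(590, 200, 66, 25), (593, 207, 66, 29), (594, 210, 66, 32), (596, 215, 67, 30), (598, 220, 68, 33), (601, 226, 66, 35)]
224 [(593, 199, 66, 35), (596, 206, 67, 28), (597, 209, 66, 33), (599, 213, 67, 28), (601, 219, 66, 32), (605, 225, 65, 36)]
230 [(596, 197, 66, 32), (599, 205, 66, 27), (600, 208, 67, 31), (602, 212, 67, 36), (604, 217, 66, 30), (608, 224, 66, 33)]
236 [(599, 196, 66, 31), (602, 203, 66, 34), (603, 206, 67, 31), (606, 210, 66, 32), (608, 216, 66, 28), (610, 223, 67, 32)]
242 [(602, 194, 66, 35), (605, 202, 68, 33), (607, 205, 66, 33), (609, 209, 66, 34), (610, 215, 67, 34), (613, 222, 68, 36)]
248 [(606, 193, 66, 32), (609, 200, 66, 81), (610, 203, 66, 93), (612, 208, 66, 30), (614, 213, 67, 92), (616, 220, 67, 29)]
254 [(609, 191, 65, 29), (596, 208, 103, 111), (597, 210, 104, 123), (598, 213, 103, 28), (600, 
[... 268 characters left out ...]
7, 114, 121), (606, 221, 106, 37)]
272 [(597, 201, 112, 28), (596, 208, 119, 120), (597, 210, 119, 122), (598, 213, 119, 24), (600, 217, 120, 117), (606, 221, 111, 35)]
278 [(598, 201, 116, 29), (596, 208, 123, 120), (597, 210, 123, 123), (598, 213, 124, 29), (600, 217, 123, 119), (606, 221, 116, 30)]
284 [(597, 202, 121, 22), (596, 209, 129, 124), (597, 210, 127, 121), (599, 213, 127, 22), (600, 217, 127, 121), (606, 220, 121, 30)]
290 [(593, 205, 133, 30), (596, 209, 132, 94), (598, 210, 131, 174), (599, 213, 131, 40), (601, 217, 130, 132), (601, 222, 133, 33)]
296 [(593, 205, 139, 31), (595, 209, 137, 33), (596, 211, 137, 45), (601, 212, 132, 29), (599, 217, 136, 30), (598, 222, 140, 32)]
```

View pics/w2.png

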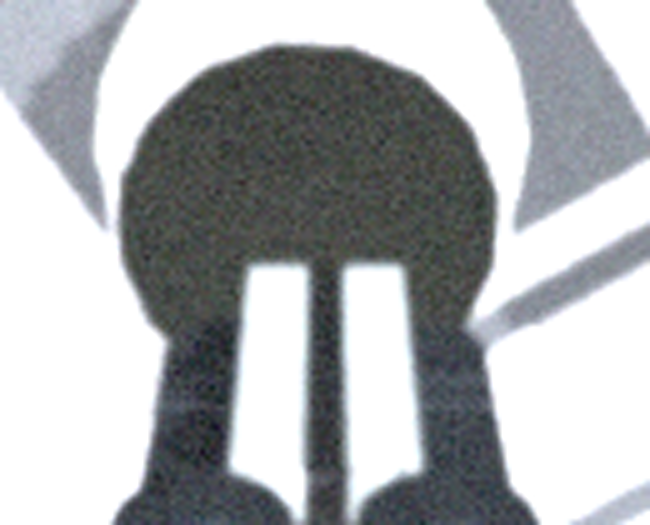

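Wrist and side depth agree: the pad is uncompressed at z≈0.066 and the real fingertips are at z≈0.099. So the true tips sit about 38 mm above the reported TCP, and I'll trust the cameras and the force. Contact should come at a reported z≈0.027, so I'll go down 24 mm and then feel for it.

Request:
{"method": "move_arm", "body": {
  "motion": [
    [[0,0,0.008,0],[0,0,0.008,0],[0,0,0.006,0],[0,0,0.002,0],[0,0,0,0]]
  ]
}}

```text
time: 4.3
position: [0.6069, 0.2079, 0.0338]
eef_rot: [-0.628, -3.075, 0.002]
ft_force: [-0.1, -0.9, 0.3]
grip_width: 0.0002
```

Request:
{"method": "move_arm", "body": {
  "motion": [
    [[0,0,0,0],[0,0,0.002,0],[0,0,0.0,0],[0,0,0,0],[0,0,0,0]]
  ]
}}

```text
time: 4.72
position: [0.6085, 0.2083, 0.034]
eef_rot: [0.628, 3.078, 0.0]
ft_force: [0.1, 0.2, -0.2]
grip_width: 0.0004
```

```bash
cat > look.py <<'E'
from h import *
s=get_state();print(s["position"].round(4),s["ft_force"].round(2))
c=capture("wrist");P=cloud(c);v=np.s_[206:300]
for v in range(206,290,6): print(v,[(*(P[v,u]*1000).round().astype(int).tolist(),int(c["image"][v,u].max())) for u in (290,311,331,345)])
E
python3 look.py
```

```text
[0.6085 0.2083 0.034 ] [ 0.11  0.16 -0.18]
206 [(584, 203, 42, 217), (588, 213, 41, 214), (592, 222, 40, 215), (595, 229, 41, 218)]
212 [(587, 202, 41, 210), (591, 212, 41, 205), (595, 221, 40, 215), (598, 228, 41, 210)]
218 [(590, 200, 41, 200), (587, 214, 64, 157), (591, 222, 62, 148), (601, 227, 42, 214)]
224 [(586, 204, 64, 147), (588, 214, 67, 31), (593, 221, 65, 38), (597, 227, 60, 163)]
230 [(587, 204, 67, 25), (591, 212, 67, 32), (595, 220, 66, 30), (598, 226, 64, 112)]
236 [(591, 202, 65, 30), (594, 211, 67, 25), (597, 219, 67, 29), (600, 225, 66, 30)]
242 [(593, 201, 65, 29), (597, 210, 66, 30), (600, 218, 66, 29), (603, 224, 66, 35)]
248 [(596, 200, 65, 36), (599, 209, 67, 94), (603, 217, 66, 94), (605, 223, 66, 29)]
254 [(598, 199, 66, 29), (597, 210, 78, 127), (600, 218, 78, 125), (608, 222, 66, 34)]
260 [(601, 197, 66, 14), (597, 210, 83, 125), (600, 218, 84, 126), (607, 222, 75, 22)]
266 [(597, 200, 81, 32), (597, 210, 89, 124), (600, 218, 89, 124), (606, 222, 81, 36)]
272 [(597, 201, 86, 30), (597, 210, 93, 127), (600, 217, 94, 125), (607, 221, 85, 39)]
278 [(598, 201, 90, 30), (598, 210, 97, 127), (600, 217, 98, 124), (605, 221, 92, 33)]
284 [(598, 201, 95, 24), (597, 210, 102, 124), (600, 217, 102, 126), (606, 220, 95, 35)]
```

Request:
{"method": "move_arm", "body": {
  "motion": [
    [[0,0,0.002,0],[0,0,0.002,0],[0,0,0.0,0],[0,0,0,0],[0,0,0,0]]
  ]
}}

```text
time: 5.18
position: [0.6086, 0.2083, 0.0299]
eef_rot: [0.628, 3.078, 0.0]
ft_force: [0.6, 0.9, 1.5]
grip_width: 0.0001
```

Request:
{"method": "move_arm", "body": {
  "motion": [
    [[0,0,0.002,0],[0,0,0.002,0],[0,0,0.0,0],[0,0,0,0],[0,0,0,0]]
  ]
}}

```text
time: 5.6
position: [0.6087, 0.2083, 0.026]
eef_rot: [0.628, 3.077, 0.0]
ft_force: [1.1, -0.8, 2.9]
grip_width: 0.0
```

Request:
{"method": "move_arm", "body": {
  "motion": [
    [[0,0,0.002,0],[0,0,0,0],[0,0,0,0],[0,0,0,0],[0,0,0,0]]
  ]
}}

```text
time: 6.02
position: [0.6086, 0.2083, 0.0239]
eef_rot: [0.628, 3.077, 0.0]
ft_force: [1.5, -0.0, 3.1]
grip_width: 0.0002
```

Request:
{"method": "move_arm", "body": {
  "motion": [
    [[0,0,0.002,0],[0,0,0,0],[0,0,0,0],[0,0,0,0],[0,0,0,0]]
  ]
}}

```text
time: 6.43
position: [0.6086, 0.2083, 0.0219]
eef_rot: [0.628, 3.077, 0.0]
ft_force: [1.6, 0.0, 4.5]
grip_width: -0.0001
```

```bash
python3 look.py
```

```text
[0.6086 0.2083 0.0219] [1.59 0.01 4.48]
206 [(582, 205, 38, 158), (585, 215, 41, 218), (589, 224, 41, 227), (594, 229, 33, 163)]
212 [(584, 204, 41, 221), (587, 214, 42, 218), (591, 222, 42, 219), (594, 229, 41, 222)]
218 [(587, 203, 40, 221), (586, 214, 54, 164), (591, 222, 50, 159), (597, 227, 41, 216)]
224 [(586, 204, 53, 145), (588, 214, 55, 30), (592, 222, 54, 72), (599, 226, 42, 185)]
230 [(587, 204, 56, 31), (591, 213, 56, 29), (595, 221, 55, 34), (598, 226, 53, 141)]
236 [(540, 238, 198, 34), (593, 212, 56, 31), (597, 220, 56, 35), (599, 225, 57, 31)]
242 [(592, 202, 57, 25), (597, 210, 54, 31), (599, 219, 56, 33), (602, 224, 56, 27)]
248 [(595, 200, 55, 28), (599, 209, 55, 101), (603, 217, 55, 96), (605, 223, 56, 34)]
254 [(597, 199, 57, 36), (597, 210, 66, 127), (600, 218, 66, 128), (608, 222, 55, 32)]
260 [(601, 198, 55, 24), (597, 210, 71, 130), (600, 218, 72, 125), (606, 222, 64, 34)]
266 [(597, 200, 69, 31), (598, 210, 76, 130), (600, 218, 77, 129), (606, 222, 69, 34)]
272 [(598, 201, 74, 29), (597, 211, 82, 126), (600, 217, 81, 128), (607, 221, 73, 40)]
278 [(598, 201, 78, 37), (598, 210, 85, 130), (600, 217, 86, 127), (606, 221, 79, 33)]
284 [(598, 202, 84, 28), (597, 211, 90, 127), (601, 217, 88, 127), (606, 220, 83, 32)]
```

Pad 1's top reads about 0.0555, an 11 mm press with roughly 0.4 N/mm. Contact came at a reported z≈0.033. Next I lift and move to pad 2.

Request:
{"method": "move_arm", "body": {
  "motion": [
    [[0,0,-0.01,0],[0,0,-0.015,0],[0,0,-0.015,0],[-0.014,-0.024,0,0],[-0.014,-0.024,0,0]]
  ]
}}

```text
time: 6.9
position: [0.6157, 0.154, 0.0639]
eef_rot: [0.623, 3.077, 0.001]
ft_force: [0.6, -0.2, -0.6]
grip_width: -0.0
```

Request:
{"method": "move_arm", "body": {
  "motion": [
    [[-0.014,-0.024,0,0],[-0.015,-0.023,0,0],[0,0,0,0],[0,0,0,0],[0,0,0,0]]
  ]
}}

```text
time: 7.32
position: [0.6229, 0.0987, 0.0619]
eef_rot: [-0.629, -3.077, -0.0]
ft_force: [0.3, 1.0, -0.8]
grip_width: -0.0001
```

Request:
{"method": "move_arm", "body": {
  "motion": [
    [[0,0,0.01,0],[0,0,0.01,0],[0,0,0.004,0],[0,0,0,0],[0,0,0,0]]
  ]
}}

```text
time: 7.73
position: [0.6224, 0.099, 0.0364]
eef_rot: [-0.627, -3.076, 0.001]
ft_force: [-0.1, -0.1, -0.1]
grip_width: 0.0001
```

Request:
{"method": "move_arm", "body": {
  "motion": [
    [[0,0,0.002,0],[0,0,0.002,0],[0,0,0.002,0],[0,0,0,0],[0,0,0,0]]
  ]
}}

```text
time: 8.15
position: [0.624, 0.0987, 0.0323]
eef_rot: [0.628, 3.077, 0.001]
ft_force: [-0.3, 0.2, 2.4]
grip_width: -0.0
```

Request:
{"method": "move_arm", "body": {
  "motion": [
    [[0,0,0.002,0],[0,0,0.001,0],[0,0,0,0],[0,0,0,0],[0,0,0,0]]
  ]
}}

```text
time: 8.57
position: [0.6241, 0.0986, 0.0299]
eef_rot: [0.628, 3.077, 0.001]
ft_force: [-0.7, 1.2, 5.7]
grip_width: -0.0001
```

Request:
{"method": "move_arm", "body": {
  "motion": [
    [[0,0,0.002,0],[0,0,0.001,0],[0,0,0,0],[0,0,0,0],[0,0,0,0]]
  ]
}}

```text
time: 8.98
position: [0.6241, 0.0986, 0.0277]
eef_rot: [0.628, 3.077, 0.0]
ft_force: [-4.0, 1.6, 10.1]
grip_width: -0.0001
```

```bash
python3 look.py
```

```text
[0.6241 0.0986 0.0277] [-4.05  1.55 10.13]
206 [(599, 94, 36, 141), (602, 104, 42, 216), (606, 113, 41, 219), (609, 120, 40, 188)]
212 [(601, 93, 41, 219), (605, 103, 41, 214), (609, 112, 41, 219), (611, 119, 41, 215)]
218 [(604, 92, 41, 208), (603, 104, 56, 144), (612, 111, 41, 167), (614, 117, 42, 216)]
224 [(607, 91, 41, 210), (604, 104, 62, 73), (608, 112, 59, 132), (617, 116, 41, 173)]
230 [(603, 94, 60, 150), (606, 103, 62, 27), (610, 111, 62, 29), (613, 116, 59, 118)]
236 [(605, 93, 61, 30), (609, 102, 61, 30), (613, 110, 61, 30), (615, 116, 61, 25)]
242 [(608, 92, 63, 33), (611, 101, 62, 36), (615, 109, 63, 30), (618, 115, 62, 35)]
248 [(611, 91, 61, 33), (614, 100, 62, 95), (618, 108, 62, 97), (620, 113, 62, 27)]
254 [(613, 90, 62, 33), (612, 101, 73, 124), (616, 108, 72, 126), (623, 112, 62, 29)]
260 [(616, 89, 62, 20), (613, 100, 76, 127), (616, 108, 77, 125), (622, 112, 69, 27)]
266 [(613, 91, 74, 35), (613, 101, 82, 126), (616, 108, 82, 125), (622, 112, 75, 30)]
272 [(613, 91, 80, 34), (613, 101, 87, 127), (616, 107, 86, 126), (622, 111, 79, 38)]
278 [(614, 91, 84, 33), (613, 101, 91, 128), (616, 107, 91, 123), (621, 111, 85, 32)]
284 [(614, 92, 89, 28), (612, 101, 96, 125), (616, 107, 96, 128), (621, 111, 89, 38)]
```

Pad 2 reads about 1.8 N/mm at 5 mm depth, so it's the stiff one. I'll press 2 mm more, then go to pad 3.

Request:
{"method": "move_arm", "body": {
  "motion": [
    [[0,0,0.001,0],[0,0,0.001,0],[0,0,0,0],[0,0,0,0],[0,0,0,0]]
  ]
}}

```text
time: 9.45
position: [0.6241, 0.0986, 0.0263]
eef_rot: [0.628, 3.078, 0.0]
ft_force: [-4.5, -0.2, 12.5]
grip_width: 0.0001
```

Request:
{"method": "move_arm", "body": {
  "motion": [
    [[0,0,-0.01,0],[0,0,-0.015,0],[0,0,-0.012,0],[-0.015,-0.023,0,0],[-0.015,-0.023,0,0]]
  ]
}}

```text
time: 9.87
position: [0.634, 0.045, 0.0621]
eef_rot: [0.623, 3.077, 0.0]
ft_force: [0.7, -0.9, -0.1]
grip_width: -0.0002
```

Request:
{"method": "move_arm", "body": {
  "motion": [
    [[-0.015,-0.024,0,0],[-0.014,-0.023,0,0],[0,0,0,0],[0,0,0,0],[0,0,0,0]]
  ]
}}

```text
time: 10.28
position: [0.6409, -0.0101, 0.0604]
eef_rot: [-0.629, -3.077, -0.001]
ft_force: [0.2, 0.5, 0.3]
grip_width: -0.0002
```

Request:
{"method": "move_arm", "body": {
  "motion": [
    [[0,0,0.01,0],[0,0,0.01,0],[0,0,0.006,0],[0,0,0.001,0],[0,0,0,0]]
  ]
}}

```text
time: 10.7
position: [0.6401, -0.0093, 0.0323]
eef_rot: [-0.627, -3.075, 0.0]
ft_force: [0.1, 0.1, 0.7]
grip_width: 0.0005
```

Request:
{"method": "move_arm", "body": {
  "motion": [
    [[0,0,0.002,0],[0,0,0.001,0],[0,0,0,0],[0,0,0,0],[0,0,0,0]]
  ]
}}

```text
time: 11.12
position: [0.6416, -0.0102, 0.0312]
eef_rot: [0.628, 3.077, 0.0]
ft_force: [-0.8, 0.6, 2.6]
grip_width: -0.0004
```

Request:
{"method": "move_arm", "body": {
  "motion": [
    [[0,0,0.002,0],[0,0,0.001,0],[0,0,0,0],[0,0,0,0],[0,0,0,0]]
  ]
}}

```text
time: 11.53
position: [0.6418, -0.0102, 0.0282]
eef_rot: [0.628, 3.077, 0.0]
ft_force: [-1.3, 1.4, 4.2]
grip_width: 0.0
```

Request:
{"method": "move_arm", "body": {
  "motion": [
    [[0,0,0.002,0],[0,0,0.001,0],[0,0,0,0],[0,0,0,0],[0,0,0,0]]
  ]
}}

```text
time: 11.95
position: [0.6418, -0.0102, 0.0256]
eef_rot: [0.628, 3.077, 0.0]
ft_force: [-1.3, 1.7, 6.4]
grip_width: 0.0001
```

```bash
python3 look.py
```

```text
[ 0.6418 -0.0102  0.0256] [-1.27  1.65  6.37]
206 [(616, -15, 36, 133), (619, -4, 41, 213), (623, 5, 41, 219), (626, 11, 39, 188)]
212 [(618, -15, 40, 219), (622, -6, 41, 213), (625, 4, 42, 215), (628, 10, 41, 214)]
218 [(620, -16, 42, 203), (621, -5, 54, 133), (624, 4, 53, 149), (631, 9, 42, 212)]
224 [(624, -18, 40, 188), (621, -5, 59, 34), (625, 3, 59, 68), (630, 8, 53, 150)]
230 [(621, -15, 57, 127), (624, -6, 59, 32), (627, 2, 60, 30), (630, 8, 59, 72)]
236 [(623, -15, 60, 35), (627, -7, 59, 33), (630, 1, 59, 23), (633, 7, 59, 32)]
242 [(626, -17, 59, 33), (629, -8, 61, 29), (633, 0, 58, 33), (635, 6, 60, 31)]
248 [(628, -18, 60, 25), (632, -9, 60, 94), (635, -1, 59, 91), (638, 5, 59, 28)]
254 [(631, -19, 59, 29), (630, -8, 70, 128), (633, -1, 70, 124), (641, 3, 58, 30)]
260 [(633, -20, 60, 17), (631, -8, 75, 126), (634, -1, 74, 127), (640, 3, 67, 35)]
266 [(631, -18, 73, 33), (631, -8, 80, 125), (633, -1, 81, 122), (640, 3, 72, 33)]
272 [(631, -18, 77, 37), (630, -8, 85, 126), (633, -1, 85, 123), (639, 3, 78, 39)]
278 [(631, -18, 82, 35), (630, -8, 90, 125), (634, -2, 88, 122), (640, 2, 82, 34)]
284 [(631, -17, 87, 21), (631, -8, 93, 124), (633, -1, 94, 124), (639, 2, 87, 38)]
```

Pad 3 reads about 0.9 N/mm, so pad 1 is the softest and tag_1 at (0.533, 0.195) is the one to push. I'll lift, move over it and recheck before pressing.

Request:
{"method": "move_arm", "body": {
  "motion": [
    [[0,0,-0.015,0],[0,0,-0.015,0],[0,0,-0.015,0],[0.026,0.021,0,0],[0.026,0.021,0,0]]
  ]
}}

```text
time: 12.42
position: [0.6119, 0.0476, 0.0718]
eef_rot: [0.633, 3.073, 0.0]
ft_force: [-0.1, 0.3, 0.1]
grip_width: -0.0001
```

Request:
{"method": "move_arm", "body": {
  "motion": [
    [[0.026,0.021,0,0],[0.026,0.021,0,0],[0.026,0.021,0,0],[0.026,0.021,0,0],[0.025,0.02,0,0]]
  ]
}}

```text
time: 12.83
position: [0.5309, 0.196, 0.0697]
eef_rot: [0.629, 3.078, -0.001]
ft_force: [-0.6, 1.3, -0.2]
grip_width: 0.0002
```

Request:
{"method": "move_arm", "body": {
  "motion": [
    [[0,0,0,0],[0,0,0.01,0],[0,0,0.01,0],[0,0,0,0],[0,0,0,0]]
  ]
}}

```text
time: 13.25
position: [0.5312, 0.1935, 0.0479]
eef_rot: [-0.63, -3.075, 0.003]
ft_force: [-0.5, -1.0, -0.4]
grip_width: -0.0001
```

```bash
python3 - <<'E'
from h import *
s=get_state();print(s["position"].round(4),s["ft_force"].round(2))
c=capture("wrist");cv2.imwrite("pics/w3.png",c["image"][...,::-1])
P=cloud(c);z=P[...,2];r=np.hypot(P[...,0]-.607,P[...,1]-.206)
for nm,p in(("p1",(.607,.206)),("p2",(.624,.098))):
    m=(np.hypot(P[...,0]-p[0],P[...,1]-p[1])<.018)&(abs(z-.062)<.012);print(nm,m.sum(),np.median(z[m]) if m.any() else 0)
E
```

```text
[0.5312 0.1935 0.0479] [-0.47 -0.95 -0.4 ]
p1 61 0.06642700250044054
p2 0 0
```

View pics/w3.png

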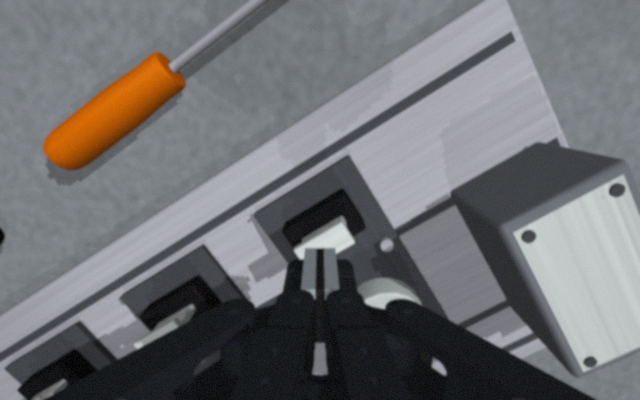

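The shut fingers at about (320,250) are over the tag nearest the box (323,238), still above it. Next I press it.

Request:
{"method": "move_arm", "body": {
  "motion": [
    [[0,0,0,0],[0,0,0.01,0],[0,0,0.008,0],[0,0,0,0],[0,0,0,0]]
  ]
}}

```text
time: 13.72
position: [0.5309, 0.1947, 0.0304]
eef_rot: [-0.628, -3.076, 0.002]
ft_force: [-0.2, 0.1, 0.2]
grip_width: -0.0001
```

Request:
{"method": "move_arm", "body": {
  "motion": [
    [[0,0,0.003,0],[0,0,0.002,0],[0,0,0.002,0],[0,0,0,0],[0,0,0,0]]
  ]
}}

```text
time: 14.13
position: [0.532, 0.1951, 0.0247]
eef_rot: [-0.628, -3.078, 0.0]
ft_force: [0.1, 0.3, 0.3]
grip_width: -0.0
```

Request:
{"method": "move_arm", "body": {
  "motion": [
    [[0,0,0.002,0],[0,0,0.002,0],[0,0,0.002,0],[0,0,0,0],[0,0,0,0]]
  ]
}}

```text
time: 14.55
position: [0.5321, 0.1951, 0.0185]
eef_rot: [0.628, 3.078, 0.0]
ft_force: [-0.3, 0.2, 0.2]
grip_width: 0.0003
```

Request:
{"method": "move_arm", "body": {
  "motion": [
    [[0,0,0.002,0],[0,0,0.002,0],[0,0,0,0],[0,0,0,0],[0,0,0,0]]
  ]
}}

```text
time: 14.97
position: [0.5318, 0.195, 0.0144]
eef_rot: [-0.628, -3.078, 0.0]
ft_force: [0.8, 0.3, -0.1]
grip_width: -0.0
```

```bash
python3 look.py | sed -n '1p;5,12p'; python3 - <<'E'
from h import *
for n in("side","wrist"):
    c=capture(n);P=cloud(c);z=P[...,2];g=c["image"].min(-1)
    m=(np.hypot(P[...,0]-.533,P[...,1]-.1947)<.016)&(g>130)&(z>.042)&(z<.066);print(n,m.sum(),np.percentile(z[m],[10,50,90]).round(4))
E
```

```text
[0.5318 0.195  0.0144] [ 0.77  0.28 -0.14]
224 [(516, 186, 21, 71), (520, 196, 23, 14), (520, 207, 35, 24), (522, 213, 37, 28)]
230 [(519, 185, 23, 70), (520, 196, 32, 14), (522, 206, 36, 15), (525, 212, 35, 25)]
236 [(522, 183, 22, 22), (522, 196, 35, 26), (526, 204, 35, 12), (528, 211, 36, 22)]
242 [(522, 184, 31, 15), (524, 194, 35, 26), (529, 203, 35, 95), (531, 210, 35, 110)]
248 [(524, 183, 34, 27), (527, 193, 36, 83), (525, 204, 49, 148), (528, 210, 48, 198)]
254 [(526, 182, 36, 30), (520, 197, 59, 116), (524, 204, 58, 115), (531, 209, 48, 202)]
260 [(529, 181, 36, 20), (520, 197, 64, 116), (523, 204, 64, 114), (530, 209, 55, 77)]
266 [(521, 187, 61, 28), (520, 197, 69, 114), (523, 204, 70, 114), (530, 208, 60, 31)]
side 88 [0.0466 0.049  0.062 ]
wrist 248 [0.0474 0.0483 0.049 ]
```

The tag's top is now at about 0.048, so it is sliding and I'll keep going to the stop.

Request:
{"method": "move_arm", "body": {
  "motion": [
    [[0,0,0.002,0],[0,0,0.001,0],[0,0,0,0],[0,0,0,0],[0,0,0,0]]
  ]
}}

```text
time: 15.53
position: [0.5319, 0.1951, 0.0115]
eef_rot: [-0.628, -3.078, 0.0]
ft_force: [-0.3, 0.1, -0.5]
grip_width: -0.0002
```

Request:
{"method": "move_arm", "body": {
  "motion": [
    [[0,0,0.001,0],[0,0,0,0],[0,0,0,0],[0,0,0,0]]
  ]
}}

```text
time: 15.87
position: [0.5319, 0.1951, 0.0114]
eef_rot: [-0.628, -3.078, 0.001]
ft_force: [-2.9, -0.9, 5.8]
grip_width: 0.0001
```

Request:
{"method": "move_arm", "body": {
  "motion": [
    [[0,0,0.001,0],[0,0,0,0],[0,0,0,0],[0,0,0,0]]
  ]
}}

```text
time: 16.2
position: [0.532, 0.1951, 0.0114]
eef_rot: [-0.628, -3.077, 0.001]
ft_force: [-5.0, -1.6, 10.0]
grip_width: -0.0002
```

Request:
{"method": "move_arm", "body": {
  "motion": [
    [[0,0,-0.01,0],[0,0,-0.025,0],[0,0,-0.04,0],[0,0,-0.04,0],[0,0,-0.04,0]]
  ]
}}

```text
time: 16.62
position: [0.5315, 0.195, 0.1661]
eef_rot: [-0.628, -3.078, 0.0]
ft_force: [0.6, -0.2, -0.2]
grip_width: -0.0
```

Request:
{"method": "move_arm", "body": {
  "motion": [
    [[0.032,0.013,0,0],[0.032,0.013,0,0],[0.032,0.013,0,0],[0.032,0.013,0,0],[0,0,0,0]]
  ]
}}

```text
time: 17.03
position: [0.4305, 0.2965, 0.1647]
eef_rot: [-0.621, -3.077, -0.003]
ft_force: [0.4, -0.8, 0.5]
grip_width: -0.0002
```

```bash
python3 - <<'E'
from h import *
t=capture("top")
for n,c0 in(("top",dict(np.load("top.npz"))),("side",dict(np.load("side.npz")))):
    c=t if n=="top" else capture(n)
    for c,l in((c0,"before"),(c,"after")):
        P=cloud(c);z=P[...,2];g=c["image"].min(-1);o=[]
        for p in((.533,.1946),(.550,.086),(.5675,-.022)):
            m=(np.hypot(P[...,0]-p[0],P[...,1]-p[1])<.014)&(g>150)&(z>.038)&(z<.066);o.append((m.sum(),np.median(z[m]).round(4)))
        for p in((.607,.206),(.624,.098),(.6415,-.0105)):
            m=np.hypot(P[...,0]-p[0],P[...,1]-p[1])<.017;m&=abs(z-.062)<.012;o.append((m.sum(),np.mean(z[m]).round(4)))
        print(n,l,*o)
cv2.imwrite("pics/end.png",t["image"][...,::-1])
s=get_state();print(s["position"],s["ft_force"],s["time"])
E
```

```text
top before (np.int64(120), np.float64(0.058)) (np.int64(119), np.float64(0.0585)) (np.int64(119), np.float64(0.0578)) (np.int64(298), np.float64(0.0659)) (np.int64(291), np.float64(0.0668)) (np.int64(285), np.float64(0.0665))
top after (np.int64(119), np.float64(0.0449)) (np.int64(120), np.float64(0.0587)) (np.int64(113), np.float64(0.0578)) (np.int64(292), np.float64(0.066)) (np.int64(290), np.float64(0.0667)) (np.int64(279), np.float64(0.0665))
side before (np.int64(198), np.float64(0.0583)) (np.int64(144), np.float64(0.0586)) (np.int64(111), np.float64(0.058)) (np.int64(420), np.float64(0.066)) (np.int64(300), np.float64(0.0668)) (np.int64(223), np.float64(0.0666))
side after (np.int64(0), np.float64(nan)) (np.int64(0), np.float64(nan)) (np.int64(0), np.float64(nan)) (np.int64(0), np.float64(nan)) (np.int64(0), np.float64(nan)) (np.int64(0), np.float64(nan))
[0.43405083 0.29385441 0.16493727] [ 0.39709904 -0.60572733  0.51491661] 17.1333
  return _methods._mean(a, axis=axis, dtype=dtype,
  ret = ret.dtype.type(ret / rcount)
```

View pics/end.png

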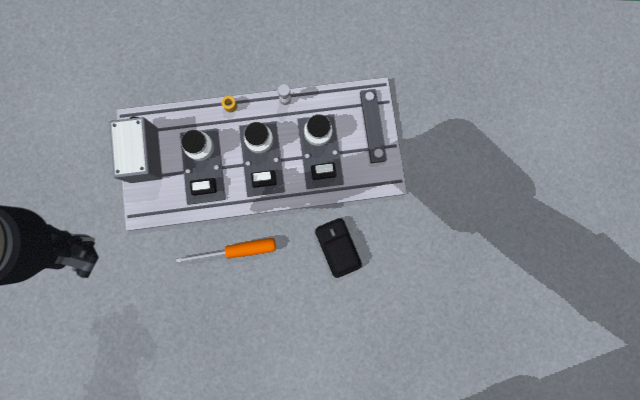

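The end view shows tag 1 down (203,186), tags 2 and 3 up, the loose things where they were and the gripper clear at the left (80,258).

```bash
python3 -c "from bench import finish_job;print(finish_job())"
```

```text
the job is handed in; nothing more can be done
None
```

I pressed the pads in order from the junction box, found pad 1 (next to the box) to be the softest, and pushed its tag fully down. The job was handed in at about 17 s, with no verdict reported.

| Pad | Pressed depth | Stiffness felt |
|---|---|---|
| 1 (next to box) | about 11 mm | about 0.4 N/mm |
| 2 (middle) | about 6 mm | about 1.8 N/mm |
| 3 (far) | about 7 mm | about 0.9 N/mm |

I pushed tag 1 onto its stop, where the force rose to 10 N with no further movement.

**Last checks (top camera):**
- **Tags:** tag 1's top is at 44.9 mm, which is fully down. Tags 2 and 3 are unchanged at about 58 mm.
- **Pads:** all three are back at their rest heights, within 0.1 mm.
- **Loose things:** they look unmoved by eye in the end picture; I did not measure them.
- **Gripper:** clear of everything, with no force on the tool beyond sensor noise.

**Checks that failed or disagreed:**
- **TCP height:** the reported TCP was about 35 mm lower than the real fingertips. Camera depth and the contact forces both showed this, so I set heights from those instead of the TCP reading.
- **Finger gap:** the pictures showed a small gap between the fingers while the reported opening was 0.
- **Side camera:** the final check from there gave no readings at any tag or pad. I did not look into why, probably because the arm blocked the view. The end check therefore rests on the top camera alone.

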